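Latch back the sprung jaw and stand the mailing tube up for its label

TASK

Get the labelling stand ready: push its spring-loaded jaw back by the black pull post and hook the post sideways into its holding notch so that it stays back by itself. Then stand the mailing tube from the trough upright on the floor of the cleared bay, close beside the end stop, and let go of it. Do not lean on the lamp bar above the post, and leave the mug, the calculator and the tape roll where they are.

Things in the scene. Friction and masses are not known exactly. Their poses are not given: they have to be found in the camera images.
- stand: Grey steel labelling stand fixed to the desk. Origin on the desk top under the middle of the bay; x is the push-back direction, away from the robot, y along the tube trough, z up. 'Stand (..)' numbers in the other entries are mm in this frame. Floor plate 6 mm thick (top z 6) under bay and trough.
- bay (a point): Where the middle of the upright tube's underside belongs, on the bay floor: stand (0, -3, 6). Bay: 24 mm to the -y side is the end stop's face; on the robot's side a low guide wall, inner face stand x -28, y -26 to 18, up to z 40; on the far side the jaw; open to the trough at +y.
- end_stop (a point): Middle of the foot of the end stop's face, stand (0, -27, 6). The stop is an upright plate whose face looks along stand +y; x -35 to 35, 8 thick, top at z 66.
- trough (a point): Middle of the trough floor, stand (0, 160, 6). The trough runs along stand y from 53 to 268; two bars 4 mm high, at x +16.5 and -16.5, keep the lying tube from rolling. It is open towards the bay and nothing else stands within 60 mm beside it.
- post_grip (a point): Centre of the pull post's black upright grip: 24 (stand x) by 18 (stand y) by 60 mm tall, z 58 to 118, this point at z 93. Starts at stand (85, 0). The lamp bar runs above its path: come from the robot's side with the gripper tilted about 30 degrees, pinching the 18 mm width. Below the grip a 16 mm round stem passes a notched steel plate (top z 44).
- carriage (a joint): Travel of jaw and post in stand +x, m: 0 sprung forward, 0.078 fully back. Spring 5 N at 0, 14 N fully back. Held in the notch it reads 0.035 to 0.057, as the notch's place differs. Jaw: steel, 36 mm wide, top z 56, face at stand x -6 plus the travel, so at 0 it blocks the bay.
- post (a joint): Sideways travel of the post in stand -y, m: 0 in the straight path, limit 0.030; spring 2 to 4 N back to 0. The notched plate stops it after 1 mm, except at the notch's entry, where it goes in 26 to 30 mm. Eased back from there towards the robot (8 mm or more, up to 15) it sits in a recess behind a lip, reading 0.025, and stays. Let go anywhere else it springs back.
- notch_zone (a point): Fixed mark on the stand at stand (143, -25, 44), in the middle of the zone where the notch may be; NOT the notch. The notch's entry is 8 mm wider than the stem and begins at a carriage travel of 0.043 to 0.063, different each time. Neither it nor the plate is reported: feel for it with light sideways pushes, or look.
- lamp: Lamp bar, part of the stand: 30 mm (x) by 360 (y), stand x 138 to 168, underside z 213, top 235, on two round posts 16 in diameter at stand (153, 170) and (153, -170) with flat round feet 70 in diameter. Origin as the stand's.
- tube: Capped cardboard mailing tube, 48 mm in diameter, 170 long, about 0.2 kg; origin at its centre, its y axis along the tube. Lies in the trough along stand y, centre 30 mm above the desk, its inner end 35 to 70 mm from the bay's middle. Either end may be up.
- mug: White mug, 80 in diameter, 95 high, origin under its base; bystander.
- calculator: Black desk calculator 150 x 100 x 25, origin under its centre; bystander.
- tape_roll: Clear roll of packing tape lying flat, 90 in diameter, 45 high, origin under its centre; bystander.
Mind the look-alikes: they are no part of the job. Of the things shaped like the tube, the cardboard one is meant.

How it is judged:
On the way:
1. the pull post sits in its holding notch by itself, untouched by the robot, with the jaw held back (value of joint carriage above 0.033 m and value of joint post above 0.021 m and contact force between each of the arm, the fingers and post below 0.3 N), for 0.3 s.
At the end, for the whole second after the job is handed in: The post is held in its notch (carriage beyond 33 mm, post more than 21 mm sideways) and the tube stands upright (within 3.4 degrees) on the bay floor, its axis within 18 mm of the bay point, at rest and released (value of joint carriage above 0.033 m and value of joint post above 0.021 m and (angle between tube's own y axis and vertical below 0.06 rad or angle between tube's own y axis and vertical above 3.08 rad) and height (world z) of tube between 0.086 and 0.096 m and horizontal distance between tube and bay below 0.018 m and linear speed of tube below 0.06 m/s); the robot touches nothing.
It fails at once if the lamp bar is leaned on (over 12 N) (contact force between anything else and lamp above 12 N).
It fails at once if the mug is moved more than 30 mm (distance of mug from where it was at the start of the episode above 0.03 m).
It fails at once if the calculator is moved more than 30 mm (distance of calculator from where it was at the start of the episode above 0.03 m).
It fails at once if the tape roll is moved more than 30 mm (distance of tape_roll from where it was at the start of the episode above 0.03 m).
It also fails if it takes over 64 s, if anything falls off the work surface, if the arm or the gripper's body presses on something with over 40 N, if the wrist force passes 120 N, or if a joint passes its speed limit or range.

ROBOT

A 6-joint arm with a two-finger parallel gripper is mounted at the origin on the work surface. World frame = base frame: x ahead of the robot, y to its left, z up, the work surface at z = 0. Lengths are in m, angles in rad, forces in N, time in s.
With the tool pointing down it reaches from about 0.425 to 0.95 m from the base axis. Payload 3.5 kg.
Tool frame: the origin (TCP) lies on the centre line of the jaws, within the pads' length; the fingertips stand ahead of it and the grasp point (between the pads) lies 5 mm behind it (robot.finger_overhang is the z of the fingertips in the tool frame, in m); z points along the fingers, y is the direction in which the jaws open and shut (so a half turn about z gives the same grasp; the last joint's range is limited). The gripper opens to 85 mm and grips with 20 to 120 N. Pads are 22 mm wide; open, the fingers measure 114 mm over their backs; the gripper's body (76 mm by 85 mm) begins 54 mm behind the grasp point. The pads swing forward as they close: fully open they stand 13 mm farther back than shut.
Start: joints at [0.96, 0.286, 1.577, -0, 1.279, -0.15], TCP at [0.3, 0.605, 0.245] pointing down, gripper open.
Joint ranges: [-2.77, 2.77], [-0.9, 2.22], [0.21, 2.48], [-1.53, 4.67], [0.24, 2.81], [-2.84, 2.84]. Speed limits (rad/s): [2.79, 2.79, 3.14, 3.14, 3.14, 3.14].

INTERFACE

Orientations are given as [roll, pitch, yaw] about the fixed x, y, z axes, in that order (R = Rz(yaw) Ry(pitch) Rx(roll)).
In Python, from cell import robot gives the robot as it stands. The module is installed in compiled form; this text tells all that it offers.
- The arm moves only by the tool move_arm, never from a script. Its argument "motion" is one flat list of numbers, 5 for each row, row after row: the opening, from 0 (shut) to 1 (fully open), then the shift along the world's x, y, z in mm, then the turn about the world's z in degrees. In form: [fingers, tx, ty, tz, spin, fingers, tx, ty, tz, spin, ...]. A call has 1 to 8 rows; each row is the pose to reach, as a shift and turn from the pose commanded when the call began; what a row does not reach only later rows make up. A row lasts 1/10 s, in which the tool goes at most 50 mm and 8.59 degrees, less where a joint would pass 70% of its speed; a pose out of reach is approached as far as the arm can. A call with a gripper value outside its range is refused whole. The fingers move at their own pace and stop on an object; "newtons" is the grip in N (left out, the last holds). Time passes only in rows, so rows that repeat a pose let the fingers close. It gives the time, the measured TCP pose, the force and the opening at its end, in the units of the state.
- robot.state(): the state, without advancing time (a new reading comes with each control period).
- robot.snapshot(name): name is "scene" or "top" or "wrist"; returns a dict with "image" (400x640x3 uint8, red, green, blue), "fx", "fy", "cx", "cy" (pixels), "rvec" (rotation vector, rad) and "tvec" (3), from world to camera coordinates, as OpenCV has them; the wrist camera has in their place "mount" (4x4, takes a point from camera to tool coordinates, whose origin is the TCP and whose axes are the flange's). Camera axes: x right, y down, z forward; pixel columns grow to the right and rows downward; lengths in m; the calibration is good to about 2 mm. A picture is of the moment at which its call begins: read the wrist's pose just before it. There is no depth.
- robot.close_job(): hands the job in, once; it reports no verdict.
Trained networks look in a picture, given as the dict that the camera call returned (one of the last four; its "shot" number tells which), for a name from the list of things; names that differ only in an ending like _2 or _b are one class to them, and where a whole thing is asked for, a point or a joint stands for the part that bears it (a point fixed in the world has none). Each returns a list of dicts, best first, with "score" (0 to 1); they miss things now and then, are a little off and sometimes report something else, mostly with a low value. They report only what shows in the picture. A call takes as long as a camera call. They do not tell look-alikes from the thing itself.
- robot.look_for(thing, picture): "position" ([x, y, z] in m, in world coordinates, good to about 4 mm: the middle of the surface that is visible of it).
The state is a dict: "t": time; "qpos": joint angles; "qvel": joint speeds; "joint_torque": joint torques, N m; "tcp_pos": TCP position; "orientation": TCP orientation; "contact_force": force on the tool from outside, world axes, zero at the start; "torque": the same for the moment, N m; "opening": opening from 0.0 (shut) to 1.0 (fully open).
Only numpy, scipy, OpenCV 4.12 (cv2) and the standard library are available. Lean on these libraries where they do the work, as an engineer would, in place of code of your own. Each camera call takes 0.05 s, during which the arm holds its last target.

## Working session

There is one attempt and no reset: what is moved stays moved. The work goes in short steps, Python scripts to look and compute and a tool call to move; the robot and the scene stay as the last step left them, time stands still between calls to the robot, and variables do not carry over. Pictures are saved under pics/ and viewed, and the job is handed in when it is done.

Besides the shell and the picture viewer there is one more tool, called after ">>>" by a JSON object that holds its "name" and its "arguments". move_arm: Moves the arm, as the interface text tells. Its arguments: {"type":"object","properties":{"motion":{"type":"array","items":{"type":"number"}},"newtons":{"type":"number"}},"required":["motion"]}

```bash
mkdir -p pics
cat > h.py <<'E'
import numpy as np,cv2
from cell import robot
def snap(n,f):
    s=robot.snapshot(n); cv2.imwrite('pics/'+f,s['image'][:,:,::-1]); return s
def proj(s,P):
    p,_=cv2.projectPoints(np.array(P,float).reshape(-1,1,3),np.array(s['rvec']),np.array(s['tvec']),np.array([[s['fx'],0,s['cx']],[0,s['fy'],s['cy']],[0,0,1]]),None); return p[:,0]
def back(s,uv,z):
    R,_=cv2.Rodrigues(np.array(s['rvec'],float)); C=-R.T@np.array(s['tvec'])
    d=R.T@np.array([(uv[0]-s['cx'])/s['fx'],(uv[1]-s['cy'])/s['fy'],1]); return C+d*(z-C[2])/d[2]
E
python3 - <<'E'
from h import *
import pickle
st=robot.state(); print({k:np.round(v,3) for k,v in st.items()}, getattr(robot,'finger_overhang',None))
S={}
for n in('scene','top'):
    s=snap(n,n+'0.png');S[n]=s
    print(n,s['fx'],np.round(s['rvec'],3),np.round(s['tvec'],3))
    for t in ['stand','bay','end_stop','trough','post_grip','notch_zone','lamp','tube','mug','calculator','tape_roll']:
        print(t,[(np.round(d['position'],3).tolist(),round(d['score'],2)) for d in robot.look_for(t,s)[:3]])
pickle.dump(S,open('S.pkl','wb'))
E
```

```text
{'t': np.float64(0.0), 'qpos': array([ 0.96 ,  0.287,  1.578, -0.   ,  1.279, -0.15 ]), 'qvel': array([ 0.   ,  0.001, -0.001, -0.002, -0.   , -0.001]), 'joint_torque': array([ 0.0000e+00, -4.0599e+01, -2.9262e+01, -0.0000e+00,  6.0000e-03,
       -0.0000e+00]), 'tcp_pos': array([0.3  , 0.604, 0.244]), 'orientation': array([-3.139, -0.   ,  2.681]), 'contact_force': array([ 0.725, -0.641,  0.062]), 'torque': array([ 0.043, -0.026, -0.021]), 'opening': np.float64(0.999)} 0.014
scene 367.5539151344883 [ 0.502  2.781 -1.065] [ 0.566 -0.1    1.032]
stand [([0.674, -0.024, 0.01], 0.68)]
bay []
end_stop [([0.676, -0.026, 0.009], 0.66)]
trough [([0.678, -0.022, 0.01], 0.71)]
post_grip [([0.626, -0.066, 0.105], 0.57)]
notch_zone [([0.674, -0.022, 0.009], 0.66)]
lamp [([0.695, 0.014, 0.221], 0.84), ([0.476, -0.25, 0.022], 0.28)]
tube [([0.365, 0.098, 0.041], 0.95), ([0.543, 0.062, 0.05], 0.9), ([0.835, 0.225, 0.045], 0.8)]
mug [([0.617, -0.337, 0.071], 0.57)]
calculator [([0.478, -0.252, 0.023], 0.79)]
tape_roll [([0.638, 0.221, 0.033], 0.95)]
top 374.5914286934814 [ 2.188 -2.01   0.226] [-0.057  0.616  0.837]
stand [([0.659, -0.058, 0.005], 0.9)]
bay [([0.665, -0.061, 0.006], 0.59)]
end_stop [([0.663, -0.056, 0.006], 0.95)]
trough [([0.665, -0.059, 0.004], 0.72)]
post_grip [([0.623, -0.077, 0.087], 0.55)]
notch_zone [([0.66, -0.059, 0.008], 0.94)]
lamp [([0.689, -0.08, 0.238], 0.85), ([0.637, 0.221, 0.042], 0.54), ([0.534, 0.046, 0.053], 0.31)]
tube [([0.345, 0.084, 0.045], 0.77), ([0.822, 0.211, 0.041], 0.75), ([0.536, 0.045, 0.054], 0.64)]
mug [([0.629, -0.374, 0.046], 0.67)]
calculator [([0.466, -0.266, 0.024], 0.76)]
tape_roll [([0.637, 0.222, 0.042], 0.92), ([0.534, 0.048, 0.054], 0.36)]
```

View pics/scene0.png

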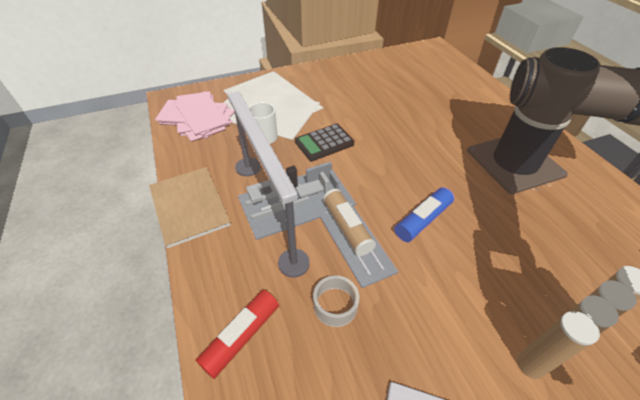

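View pics/top0.png

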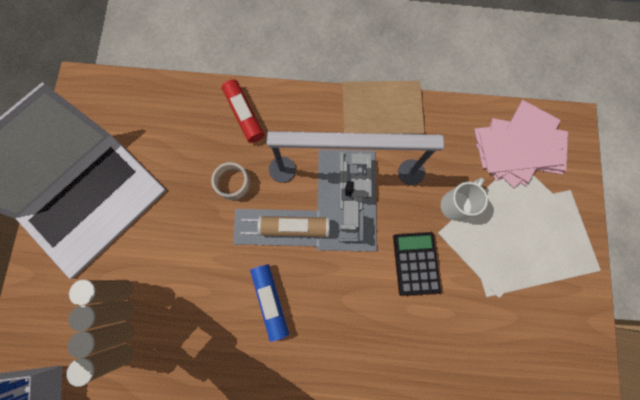

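Run:
```python
import cv2
t=cv2.imread('pics/top0.png'); s=cv2.imread('pics/scene0.png')
cv2.imwrite('pics/top0c.png',cv2.resize(t[120:260,225:425],None,fx=4,fy=4,interpolation=cv2.INTER_CUBIC))
cv2.imwrite('pics/scene0c.png',cv2.resize(s[90:290,225:405],None,fx=3,fy=3,interpolation=cv2.INTER_CUBIC))
```

```text
(no output)
```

View pics/top0c.png

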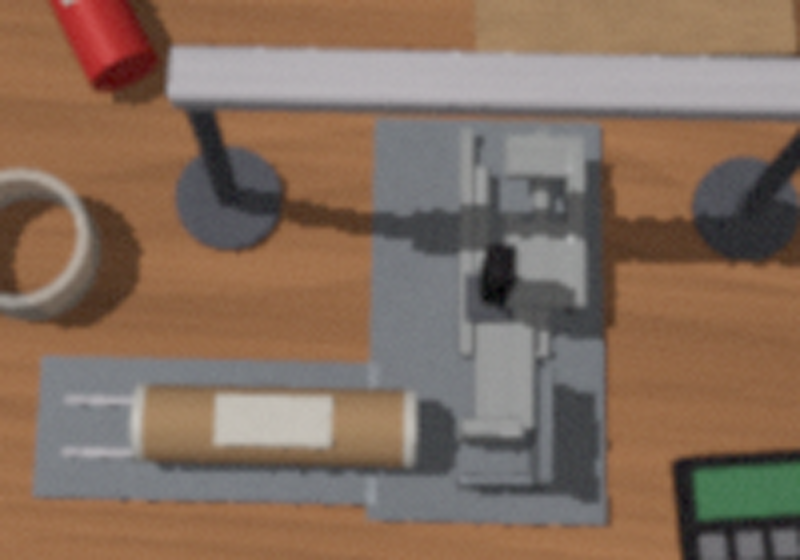

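View pics/scene0c.png

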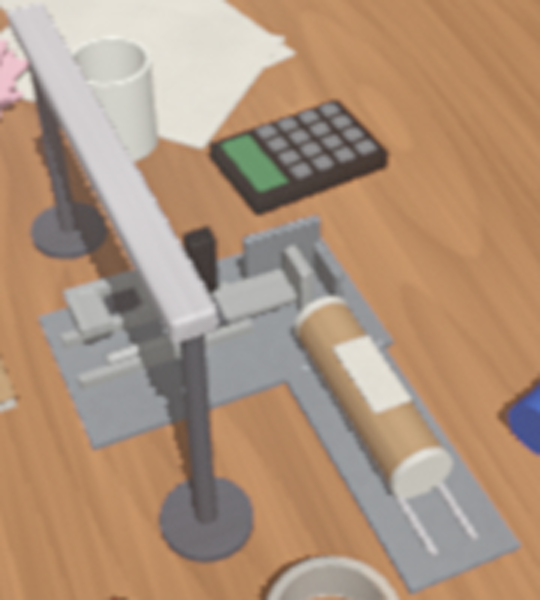

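Run:
```python
from h import *
import pickle
S=pickle.load(open('S.pkl','rb'));s=S['top']
f=lambda x,y,z:np.round(back(s,(225+x/4,120+y/4),z)[:2]*1000,1)
A=f(230,198,.006);B=f(745,208,.006);print('feet',A,B,np.linalg.norm(A-B))
for p in [(35,495),(42,358),(605,525),(602,123),(375,122),(370,520)]:print(p,f(*p,.006))
c=S['scene'];g=lambda x,y,z:np.round(back(c,(225+x/3,90+y/3),z)[:2]*1000,1)
A2=g(68,230,.006);B2=g(206,518,.006);print('feet scene',A2,B2)
print([ (p,g(*p,.006)) for p in [(410,590),(518,545),(95,445),(40,318),(390,345)]])
d=(A-B)/np.linalg.norm(A-B); ex=np.array([d[1],-d[0]]); O=(A+B)/2-153*ex
print('y',d,'x',ex,'O',O, np.degrees(np.arctan2(ex[1],ex[0])))
for p in [(35,495),(42,358),(605,525),(602,123),(375,122),(370,520)]:
  q=f(*p,.006)-O;print(q@ex,q@d)
```

```text
feet [683.5  90. ] [ 705.4 -247. ] 337.71083784800277
(35, 495) [480.5 191.6]
(42, 358) [567.4 198.7]
(605, 525) [ 492.2 -165.7]
(602, 123) [ 755.9 -150.7]
(375, 122) [ 7.438e+02 -5.000e-01]
(370, 520) [482.8 -19.1]
feet scene [ 706.8 -243.2] [684.8  94.8]
[((410, 590), array([569.5, 200.5])), ((518, 545), array([481.2, 195.2])), ((95, 445), array([744.7,   2.1])), ((40, 318), array([ 755.3, -144.2])), ((390, 345), array([487.6, -10.8]))]
y [-0.06484838  0.99789513] x [0.99789513 0.06484838] O [541.77204531 -88.4218018 ] 3.7181474630972877
-42.984115942968515 283.40578469405506
44.19339422403042 284.85551607703286
-54.47906832512214 -73.90087081313253
209.63860278185354 -76.03296110845217
207.30429807009654 74.63555259468576
-54.35251034945173 73.00012980660046
```

```bash
cat >> h.py <<'E'
TH=np.radians(3.72); EX=np.array([np.cos(TH),np.sin(TH)]);EY=np.array([-EX[1],EX[0]]);O=np.array([.5424,-.0863])
def S2W(x,y,z): # mm stand -> m world
    p=O+EX*x/1000+EY*y/1000; return np.array([p[0],p[1],z/1000])
def W2S(p):
    q=(np.array(p[:2])-O)*1000; return np.array([q@EX,q@EY,p[2]*1000])
def rect(s,z,x0,x1,y0,y1,k,f):
    # rows: x decreasing downward, cols: y decreasing rightwards ; k px/mm
    xs=np.arange(x1,x0,-1/k);ys=np.arange(y1,y0,-1/k)
    X,Y=np.meshgrid(xs,ys,indexing='ij'); P=np.stack([O[0]+EX[0]*X/1e3+EY[0]*Y/1e3,O[1]+EX[1]*X/1e3+EY[1]*Y/1e3,np.full_like(X,z/1e3)],-1)
    uv=proj(s,P.reshape(-1,3)).reshape(*X.shape,2).astype(np.float32)
    im=cv2.remap(s['image'][:,:,::-1].copy(),uv[...,0],uv[...,1],cv2.INTER_CUBIC)
    for v in range(int(x0),int(x1)):
        if v%20==0: r=int((x1-v)*k); cv2.line(im,(0,r),(8,r),(0,0,255),1); cv2.putText(im,str(v),(10,r+4),0,.4,(0,0,255),1)
    for v in range(int(y0),int(y1)):
        if v%20==0: r=int((y1-v)*k); cv2.line(im,(r,0),(r,8),(0,255,0),1); cv2.putText(im,str(v),(r-8,20),0,.4,(0,255,0),1)
    cv2.imwrite('pics/'+f,im)
E
python3 - <<'E'
from h import *
import pickle
S=pickle.load(open('S.pkl','rb'))
rect(S['top'],44,40,200,-80,60,4,'r44.png')
rect(S['scene'],44,40,200,-80,60,4,'r44s.png')
s=S['top'];R,_=cv2.Rodrigues(np.array(s['rvec']));print('cam top',-R.T@s['tvec'])
s=S['scene'];R,_=cv2.Rodrigues(np.array(s['rvec']));print('cam sc',-R.T@s['tvec'])
E
```

```text
cam top [ 0.41939873 -0.01996109  0.95235623]
cam sc [0.79316551 0.51970919 0.70431081]
```

View pics/r44.png

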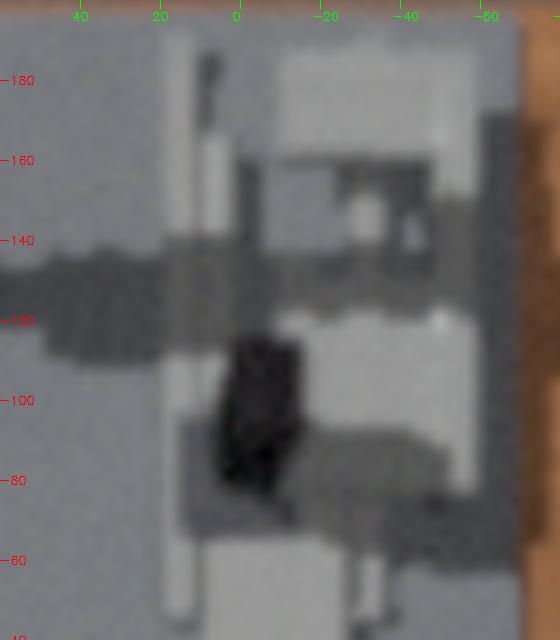

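Run:
```python
from h import *
s=robot.snapshot('wrist');print(np.round(s['mount'],3),s['fx'])
for p in [(8,27,245),(8,27,85),(15,26.6,85),(82-0,26.6,85)]:print(p,np.round(S2W(*p)*1000,1))
```

```text
[[ 0.002 -0.958 -0.286  0.072]
 [ 1.     0.002 -0.001 -0.001]
 [ 0.001 -0.286  0.958 -0.127]
 [ 0.     0.     0.     1.   ]] 342.65760883095794
(8, 27, 245) [548.6 -58.8 245. ]
(8, 27, 85) [548.6 -58.8  85. ]
(15, 26.6, 85) [555.6 -58.8  85. ]
(82, 26.6, 85) [622.5 -54.4  85. ]
```

>>> {"name": "move_arm", "arguments": {"motion": [1, 16, -44, 0, -5, 1, 33, -88, 0, -10, 1, 50, -132, 0, -15, 1, 66, -176, 0, -20, 1, 83, -221, 0, -26, 1, 99, -265, 0, -31, 1, 116, -309, 0, -36, 1, 132, -353, 0, -42]}}

```text
t: 2.05
tcp_pos: [0.4325, 0.2499, 0.2457]
orientation: [3.14, 0.0, 1.944]
contact_force: [1.0, -0.4, 0.4]
opening: 1.001
```

>>> {"name": "move_arm", "arguments": {"motion": [1, 16, -44, 0, -5, 1, 33, -88, 0, -10, 1, 50, -132, 0, -15, 1, 66, -176, 0, -20, 1, 83, -221, 0, -25, 1, 99, -265, 0, -30, 1, 116, -310, 0, -36, 1, 116, -310, 0, -36]}}

```text
t: 2.85
tcp_pos: [0.5495, -0.0634, 0.2456]
orientation: [3.14, 0.002, 1.312]
contact_force: [0.1, -0.1, 0.3]
opening: 1.0
```

Run:
```python
from h import *
st=robot.state();print(st['t'],np.round(st['tcp_pos'],4),W2S(st['tcp_pos']),np.round(st['orientation'],3),st['contact_force'])
s=snap('wrist','w1.png'); s=snap('top','t1.png')
```

```text
2.85 [ 0.5495 -0.0634  0.2456] [  8.56362572  22.39971811 245.62559872] [3.140e+00 2.000e-03 1.312e+00] [ 0.14590875 -0.06265509  0.26209725]
```

View pics/w1.png

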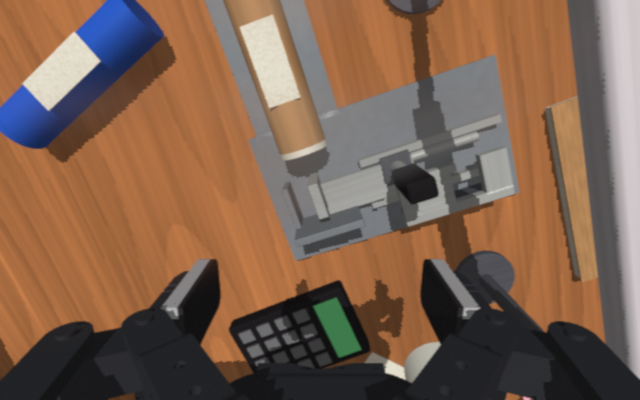

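View pics/t1.png

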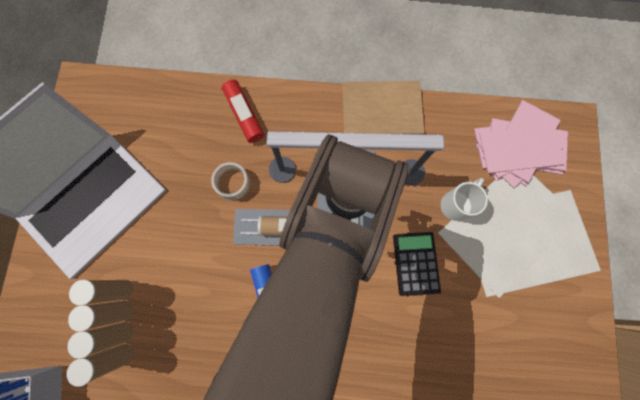

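Run:
```python
from h import *
s=snap('scene','s1.png'); t=robot.state()['tcp_pos']
im=s['image'][:,:,::-1].copy()
for h in range(0,400,50):
    p=proj(s,[t+np.array([0,0,h/1000])])[0]; cv2.circle(im,tuple(int(v*1) for v in p),2,(0,0,255),-1); print(h,p)
im=cv2.resize(im[60:300,180:420],None,fx=2.5,fy=2.5); cv2.imwrite('pics/s1c.png',im)
w=robot.snapshot('top')
for h in (0,100,200,300):print(h,proj(w,[t+np.array([0,0,h/1000])])[0])
```

```text
0 [328.10149615 120.89287151]
50 [328.75205293  99.93343085]
100 [329.47323865  76.69848856]
150 [330.27721546  50.79620815]
200 [331.17910794  21.73931023]
250 [332.1979636 -11.0858716]
300 [333.35811288 -48.46320869]
350 [334.69113728 -91.41018346]
0 [341.29682012 209.14764552]
100 [345.32569411 198.63894637]
200 [350.85935664 184.20523741]
300 [358.93446382 163.14256033]
```

View pics/s1c.png

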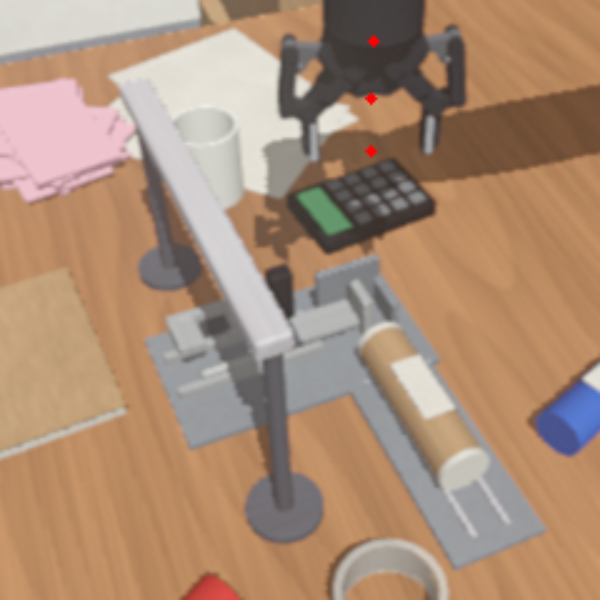

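>>> {"name": "move_arm", "arguments": {"motion": [1, 0, 0, -45, 1, 1, 0, 0, -90, 2, 1, 0, 0, -130, 3, 1, 0, 0, -150, 3, 1, 0, 0, -150, 3]}}

```text
t: 3.55
tcp_pos: [0.5449, -0.0559, 0.0915]
orientation: [-3.133, -0.001, 1.374]
contact_force: [-0.2, 0.4, 0.3]
opening: 0.999
```

Run:
```python
from h import *
st=robot.state();print(st['t'],np.round(st['tcp_pos'],4),W2S(st['tcp_pos']),np.round(st['orientation'],3),st['contact_force'])
s=snap('wrist','w2.png'); s=snap('scene','s2.png')
im=s['image'][:,:,::-1]
cv2.imwrite('pics/s2c.png',cv2.resize(im[100:260,220:400],None,fx=4,fy=3.75,interpolation=cv2.INTER_CUBIC))
```

```text
3.55 [ 0.5449 -0.0559  0.0915] [ 4.4780239  30.18793059 91.51739416] [-3.133e+00 -1.000e-03  1.374e+00] [-0.15969281  0.3949707   0.28129447]
```

View pics/s2c.png

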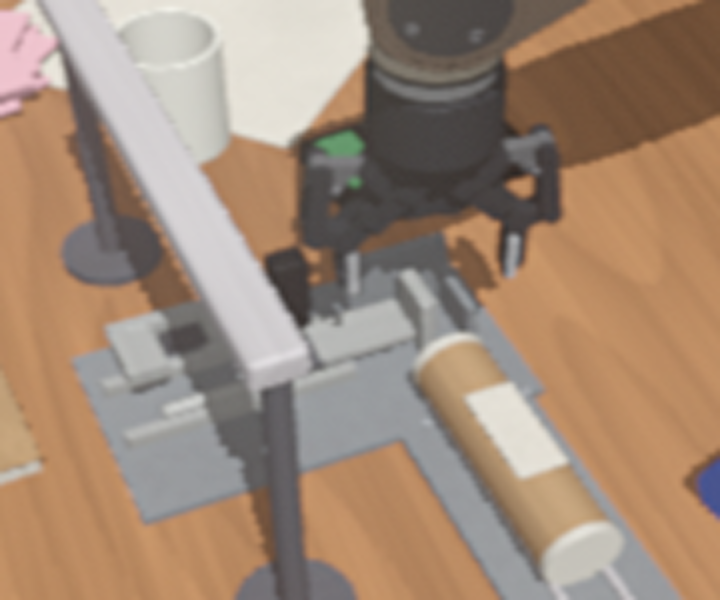

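View pics/w2.png

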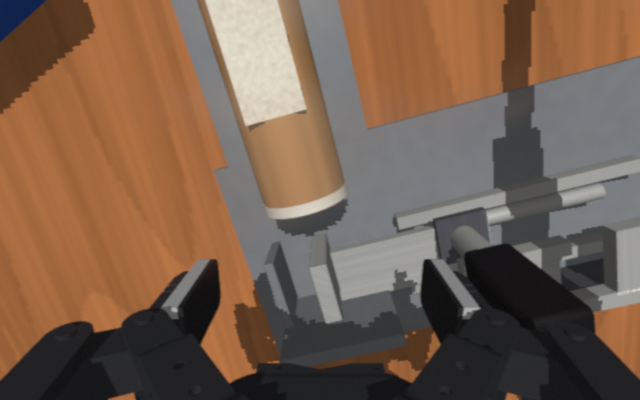

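>>> {"name": "move_arm", "arguments": {"motion": [1, 0, -8, 3, 0, 1, 0, -8, 3, 0, 1, 0, -8, 3, 0]}}

```text
t: 3.95
tcp_pos: [0.5492, -0.067, 0.1002]
orientation: [3.138, 0.0, 1.371]
contact_force: [-0.6, 0.2, -0.1]
opening: 1.002
```

Run:
```python
from h import *
s=robot.snapshot('scene'); t=np.array([.5449,-.0559,.0915]);u=np.array([np.cos(-.197),np.sin(-.197),0])
for d in(50,57,65,75):
  for h in (-10,0,20,40,60,80,100): 
    p=proj(s,[t+u*d/1000+[0,0,h/1000]])[0]; print(d,h,np.round([(p[0]-220)*4,(p[1]-100)*3.75]))
```

```text
50 -10 [349. 299.]
50 0 [349. 288.]
50 20 [348. 265.]
50 40 [348. 242.]
50 60 [347. 217.]
50 80 [346. 191.]
50 100 [346. 165.]
57 -10 [337. 301.]
57 0 [337. 290.]
57 20 [336. 267.]
57 40 [335. 243.]
57 60 [335. 218.]
57 80 [334. 193.]
57 100 [333. 166.]
65 -10 [324. 302.]
65 0 [324. 291.]
65 20 [323. 268.]
65 40 [321. 244.]
65 60 [320. 220.]
65 80 [319. 194.]
65 100 [318. 168.]
75 -10 [307. 304.]
75 0 [307. 293.]
75 20 [305. 270.]
75 40 [304. 246.]
75 60 [303. 222.]
75 80 [301. 196.]
75 100 [300. 169.]
```

>>> {"name": "move_arm", "arguments": {"motion": [1, 0, 1, -13, 0, 1, 5, 1, -13, 0, 1, 15, 2, -13, 0, 1, 25, 3, -13, 0, 1, 32, 3, -13, 0, 1, 32, 3, -13, 0, 1, 32, 3, -13, 0]}}

```text
t: 4.7
tcp_pos: [0.5783, -0.0631, 0.0838]
orientation: [-3.134, 0.0, 1.372]
contact_force: [-6.0, -1.2, -0.3]
opening: 0.997
```

Run:
```python
from h import *
st=robot.state();print(st['t'],np.round(st['tcp_pos'],4),W2S(st['tcp_pos']),np.round(st['orientation'],3),st['contact_force'])
s=snap('wrist','w3.png'); s=snap('scene','s3.png')
im=s['image'][:,:,::-1]
cv2.imwrite('pics/s3c.png',cv2.resize(im[100:260,220:400],None,fx=4,fy=3.75,interpolation=cv2.INTER_CUBIC))
```

```text
4.7 [ 0.5783 -0.0631  0.0838] [37.34560915 20.83931233 83.75857002] [-3.134  0.     1.372] [-5.9922424  -1.20562032 -0.30681892]
```

View pics/s3c.png

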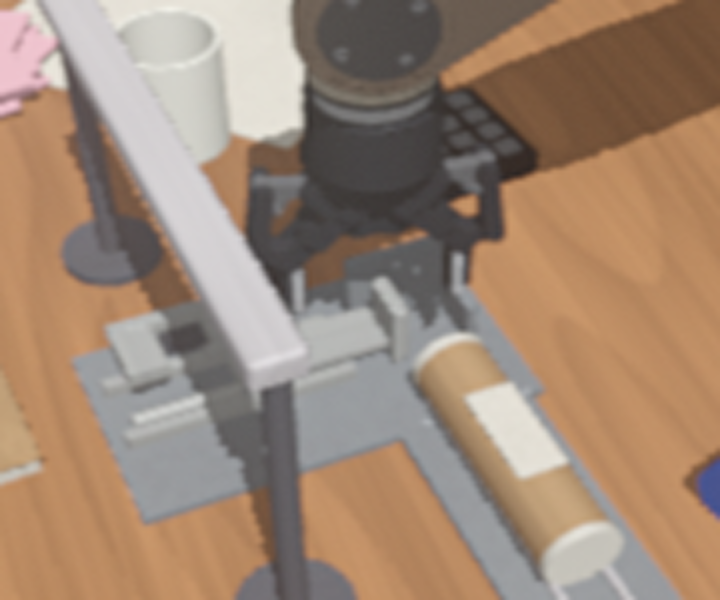

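View pics/w3.png

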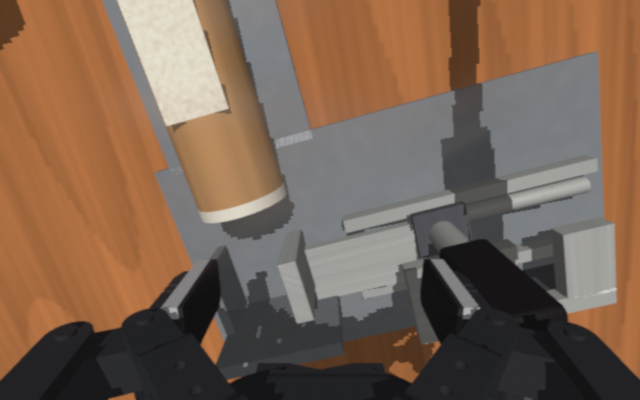

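>>> {"name": "move_arm", "arguments": {"motion": [1, 8, 0.5, 0, 0, 1, 16, 1, 0, 0, 1, 24, 1.5, 0, 0, 1, 32, 2, 0, 0, 1, 32, 2, 0, 0, 1, 32, 2, 0, 0]}}

```text
t: 5.4
tcp_pos: [0.6094, -0.0611, 0.0837]
orientation: [-3.131, 0.001, 1.372]
contact_force: [-10.7, -0.7, 3.3]
opening: 1.004
```

```bash
cat > look.py <<'E'
import sys
from h import *
n=sys.argv[1]
st=robot.state();print(round(st['t'],2),np.round(st['tcp_pos'],4),np.round(W2S(st['tcp_pos']),1),np.round(st['orientation'],3),np.round(st['contact_force'],1))
s=snap('wrist','w%s.png'%n); s=snap('scene','s%s.png'%n)
im=s['image'][:,:,::-1]
cv2.imwrite('pics/s%sc.png'%n,cv2.resize(im[100:260,220:400],None,fx=4,fy=3.75,interpolation=cv2.INTER_CUBIC))
E
python3 look.py 4
```

```text
5.4 [ 0.6094 -0.0611  0.0837] [68.5 20.8 83.7] [-3.131e+00  1.000e-03  1.372e+00] [-10.7  -0.7   3.3]
```

View pics/s4c.png

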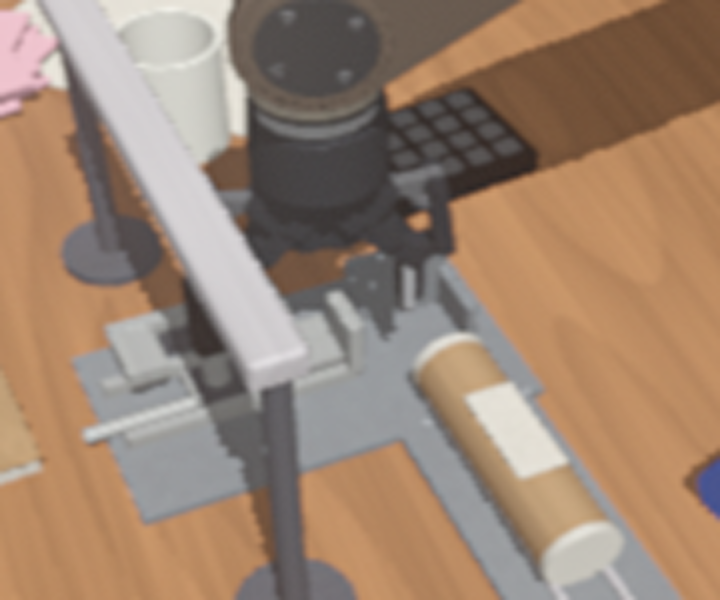

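View pics/w4.png

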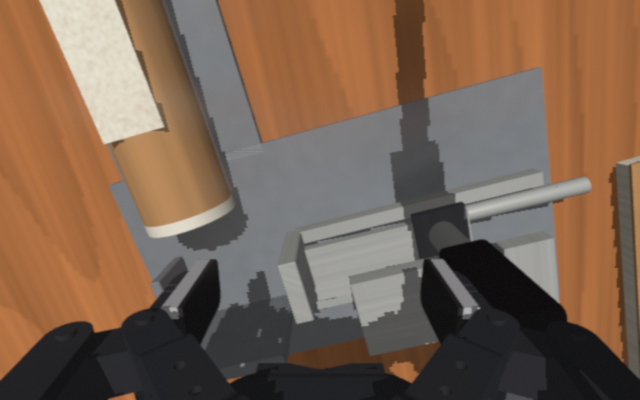

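>>> {"name": "move_arm", "arguments": {"motion": [1, 6, 0.4, 0, 0, 1, 11, 0.7, 1, 0, 1, 11, 0.7, 1, 0, 1, 11, -2.3, 1, 0, 1, 11, -2.3, 1, 0]}}

```text
t: 6.0
tcp_pos: [0.6192, -0.0628, 0.0839]
orientation: [-3.128, 0.0, 1.372]
contact_force: [-12.3, 1.1, 2.5]
opening: 0.999
```

```bash
python3 look.py 5
```

```text
6.0 [ 0.6192 -0.0628  0.0839] [78.1 18.5 83.9] [-3.128  0.     1.372] [-12.3   1.1   2.5]
```

View pics/w5.png

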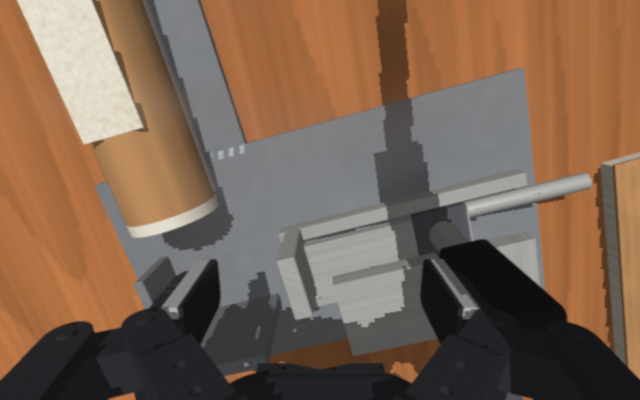

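>>> {"name": "move_arm", "arguments": {"motion": [1, 2, 0, 0, 0, 1, 2, -2, 0, 0, 1, 2, -4, 0, 0, 1, 2, -4, 0, 0]}}

```text
t: 6.5
tcp_pos: [0.6211, -0.0666, 0.0839]
orientation: [-3.128, -0.0, 1.372]
contact_force: [-12.0, 1.4, 2.9]
opening: 1.0
```

```bash
python3 look.py 6
```

```text
6.5 [ 0.6211 -0.0666  0.0839] [79.8 14.5 83.9] [-3.128 -0.     1.372] [-12.    1.4   2.9]
```

View pics/w6.png

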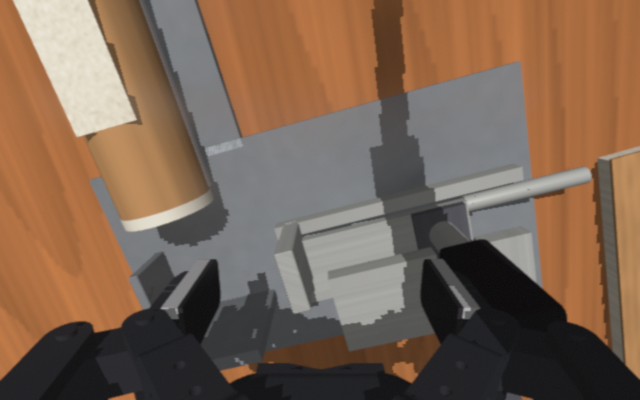

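View pics/s6c.png

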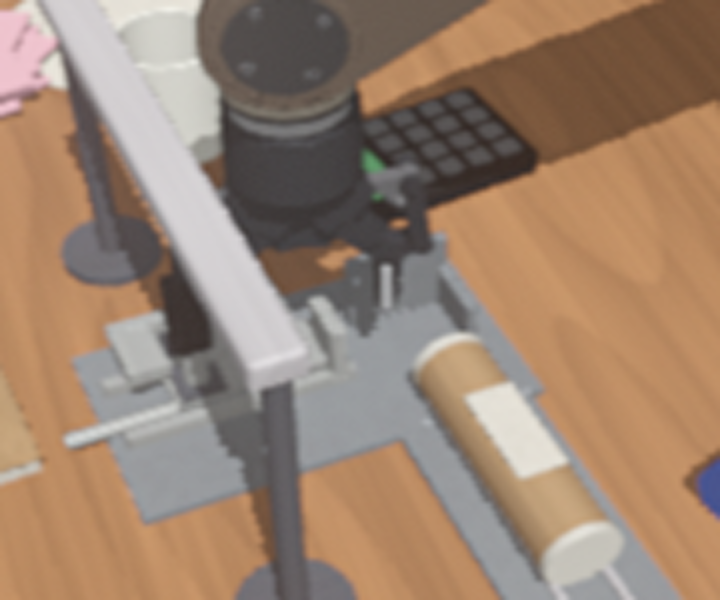

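>>> {"name": "move_arm", "arguments": {"motion": [1, 0, -4, 0, 0, 1, 0, -8, 0, 0, 1, -0.5, -12, 0, 0, 1, -0.5, -12, 0, 0]}}

```text
t: 7.0
tcp_pos: [0.6206, -0.0786, 0.0839]
orientation: [-3.128, -0.001, 1.372]
contact_force: [-13.3, 1.5, 1.7]
opening: 0.999
```

```bash
python3 look.py 7
```

```text
7.0 [ 0.6206 -0.0786  0.0839] [78.5  2.6 83.9] [-3.128e+00 -1.000e-03  1.372e+00] [-13.3   1.5   1.7]
```

View pics/w7.png

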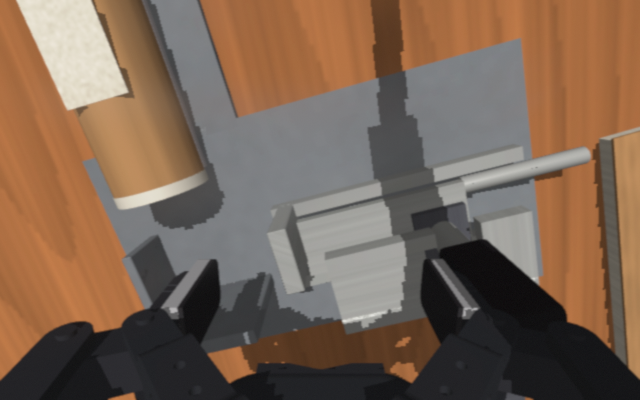

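>>> {"name": "move_arm", "arguments": {"motion": [1, 0, -4, 0, 0, 1, -0.5, -8, 0, 0, 1, -0.5, -11, 0, 0, 1, -0.5, -11, 0, 0]}}

```text
t: 7.5
tcp_pos: [0.6201, -0.0893, 0.0839]
orientation: [-3.128, -0.001, 1.373]
contact_force: [-12.0, 2.9, 2.4]
opening: 1.002
```

```bash
python3 look.py 8
```

```text
7.5 [ 0.6201 -0.0893  0.0839] [77.4 -8.1 83.9] [-3.128e+00 -1.000e-03  1.373e+00] [-12.    2.9   2.4]
```

View pics/w8.png

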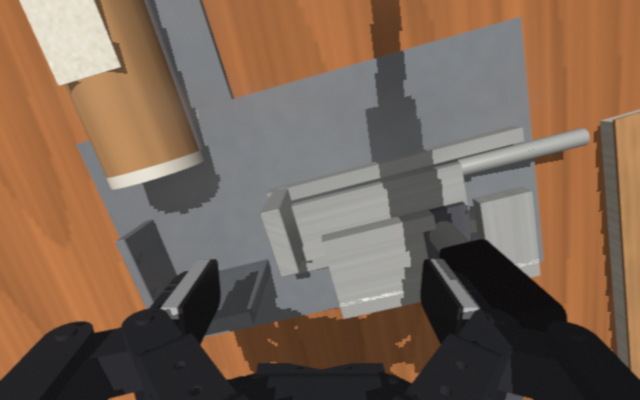

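>>> {"name": "move_arm", "arguments": {"motion": [1, 0, -2, 0, 0, 1, 0, -3, 0, 0, 1, 0, -3, 0, 0]}}

```text
t: 7.9
tcp_pos: [0.62, -0.0909, 0.0839]
orientation: [-3.127, -0.003, 1.374]
contact_force: [-11.4, 6.2, 2.7]
opening: 1.001
```

>>> {"name": "move_arm", "arguments": {"motion": [1, -2, 0.5, 0, 0, 1, -4, 0.4, 0, 0, 1, -6, 0.3, 0, 0, 1, -8, 0.2, 0, 0, 1, -10, 0.1, 0, 0, 1, -10, 0.1, 0, 0]}}

```text
t: 8.5
tcp_pos: [0.6133, -0.0928, 0.0852]
orientation: [-3.138, -0.001, 1.372]
contact_force: [-3.5, 2.4, -2.1]
opening: 0.998
```

```bash
python3 look.py 9
```

```text
8.5 [ 0.6133 -0.0928  0.0852] [ 70.3 -11.1  85.2] [-3.138e+00 -1.000e-03  1.372e+00] [-3.5  2.4 -2.1]
```

View pics/w9.png

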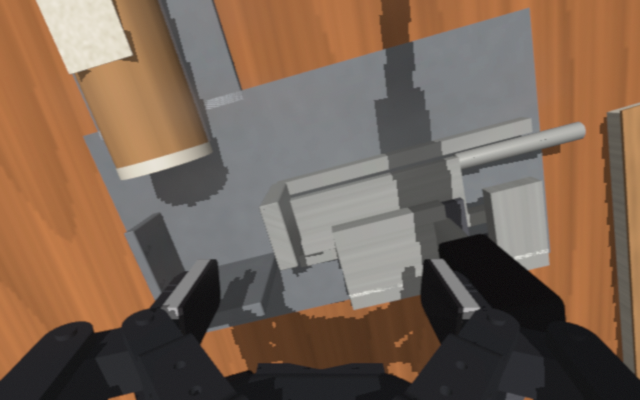

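>>> {"name": "move_arm", "arguments": {"motion": [1, -2, 0, 0, 0, 1, -4, 0, 0, 0, 1, -6, 0, 0, 0, 1, -6, 0, 0, 0]}}

```text
t: 9.0
tcp_pos: [0.6088, -0.0942, 0.0873]
orientation: [3.139, 0.0, 1.371]
contact_force: [-0.0, 0.8, 0.5]
opening: 0.996
```

```bash
python3 look.py 10
```

```text
9.0 [ 0.6088 -0.0942  0.0873] [ 65.8 -12.1  87.3] [3.139 0.    1.371] [-0.   0.8  0.5]
```

View pics/w10.png

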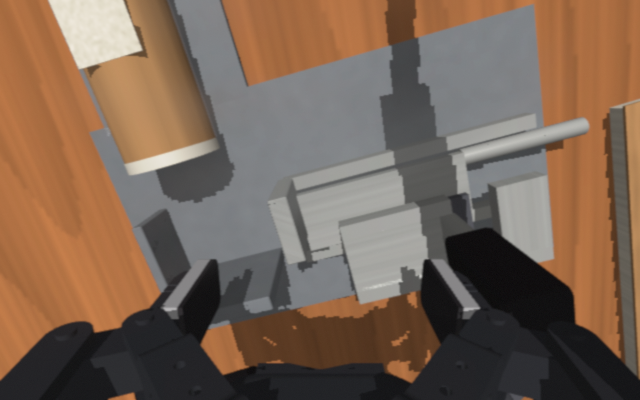

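>>> {"name": "move_arm", "arguments": {"motion": [1, -10, 0, 0, 0, 1, -25, 0, 0, 0, 1, -45, 0, 0, 0, 1, -60, 0, 40, 0, 1, -60, 10, 80, 0, 1, -60, 40, 120, 0, 1, -60, 80, 150, 0, 1, -60, 80, 150, 0]}}

```text
t: 9.9
tcp_pos: [0.5501, -0.0109, 0.2426]
orientation: [3.131, -0.001, 1.376]
contact_force: [0.6, -1.4, 0.3]
opening: 0.999
```

```bash
python3 look.py 11
```

```text
9.9 [ 0.5501 -0.0109  0.2426] [ 12.6  74.8 242.6] [ 3.131e+00 -1.000e-03  1.376e+00] [ 0.6 -1.4  0.3]
```

View pics/w11.png

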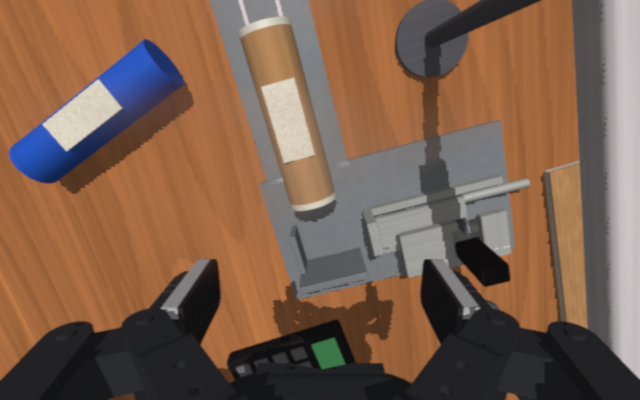

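View pics/s11c.png

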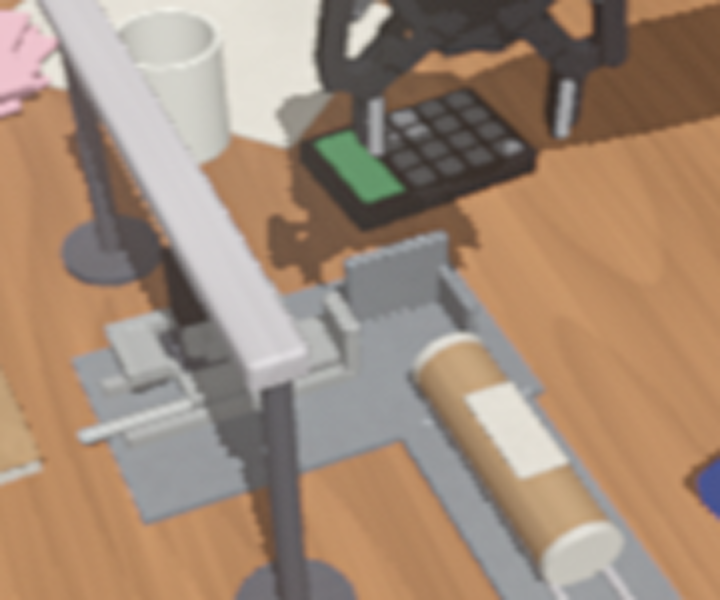

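Run:
```python
from h import *
import pickle
S=pickle.load(open('S.pkl','rb'));s=S['top']
for p in [(416,428),(132,427)]:
  for z in (.03,.054):
    print(p,z,np.round(W2S(back(s,(225+p[0]/4,120+p[1]/4),z)),1))
print(W2S([.536,.045,.054]),W2S([.543,.062,.05]))
# model overlay on scene & wrist
s=robot.snapshot('top');im=s['image'][:,:,::-1].copy()
cv2.imwrite('pics/t11c.png',cv2.resize(im[120:260,225:425],None,fx=4,fy=4,interpolation=cv2.INTER_CUBIC))
s=cv2.imread('pics/s11.png')
def cyl(y0,y1,x=0):
    out=[]
    for y in(y0,y1):
        a=np.linspace(0,2*np.pi,24)
        out.append(proj(S['scene'],[S2W(x+24*np.cos(t),y,30+24*np.sin(t)) for t in a]))
    return out
im=cv2.resize(s[100:260,220:400],None,fx=4,fy=4,interpolation=cv2.INTER_CUBIC)
for y0 in (50,):
  for c in cyl(y0,y0+170): cv2.polylines(im,[np.int32((c-[220,100])*4)],True,(0,0,255),1)
cv2.imwrite('pics/ov.png',im)
```

```text
(416, 428) 0.03 [ 0.1 43.7 30. ]
(416, 428) 0.054 [-2.9 44.5 54. ]
(132, 427) 0.03 [ -2.7 219.1  30. ]
(132, 427) 0.054 [ -5.7 215.3  54. ]
[  2.13231297 131.43859114  54.        ] [ 10.22053511 147.94860818  50.        ]
```

View pics/ov.png

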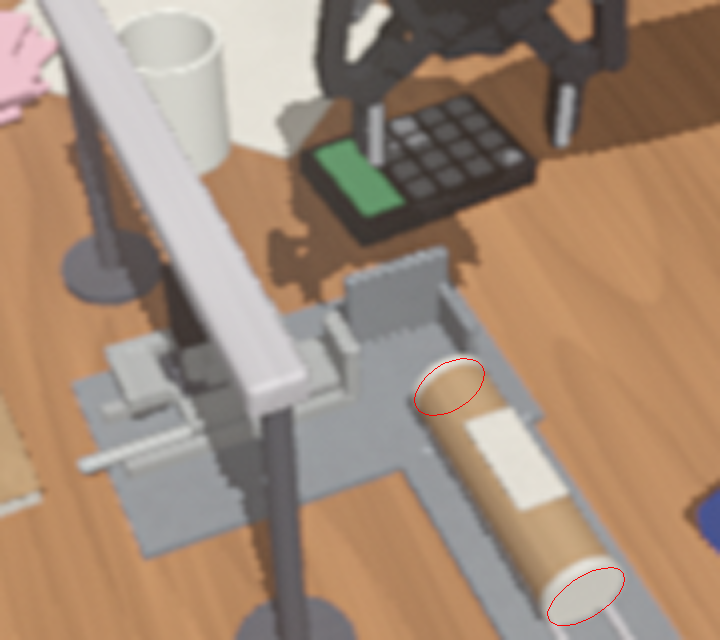

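>>> {"name": "move_arm", "arguments": {"motion": [1, -6, 40, 0, 5, 1, -13, 80, -20, 10, 1, -20, 120, -50, 15, 1, -20, 120, -80, 15, 1, -20, 120, -80, 15, 1, -20, 120, -80, 15]}}

```text
t: 10.65
tcp_pos: [0.5273, 0.1053, 0.1547]
orientation: [-3.138, 0.0, 1.632]
contact_force: [0.7, -1.3, 1.6]
opening: 0.996
```

```bash
python3 look.py 12; python3 -c "
from h import *
print(S2W(-.5,194,25)*1000)"
```

```text
10.65 [0.5273 0.1053 0.1547] [ -2.7 192.2 154.7] [-3.138  0.     1.632] [ 0.7 -1.3  1.6]
[529.31420882 107.25880778  25.        ]
```

View pics/w12.png

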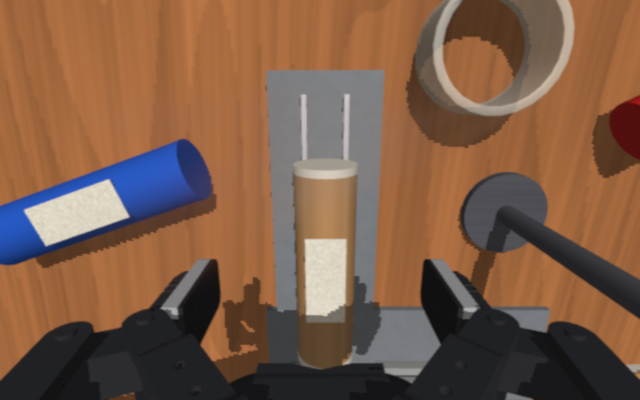

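```bash
cat >> h.py <<'E'
from scipy.spatial.transform import Rotation
def wback(s,uv,z,pos,rpy):
    R=Rotation.from_euler('xyz',rpy).as_matrix(); M=np.array(s['mount'])
    C=R@M[:3,3]+pos; d=R@M[:3,:3]@np.array([(uv[0]-s['cx'])/s['fx'],(uv[1]-s['cy'])/s['fy'],1])
    return C+d*(z-C[2])/d[2]
E
python3 - <<'E'
from h import *
st=robot.state();s=robot.snapshot('wrist');print(st['t'],st['tcp_pos'])
for uv,z in [((325,160),.054),((325,175),.054),((294,200),.035),((357,200),.035),((325,366),.045)]:
  print(uv,np.round(W2S(wback(s,uv,z,st['tcp_pos'],st['orientation'])),1))
E
```

```text
10.75 [0.529221   0.10517219 0.15748198]
(325, 160) [  3.1 223.2  54. ]
(325, 175) [  3.1 212.8  54. ]
(294, 200) [-20.1 189.3  35. ]
(357, 200) [ 27.7 189.2  35. ]
(325, 366) [ 3.5 44.4 45. ]
```

>>> {"name": "move_arm", "arguments": {"motion": [1, 2, 2, -40, 0, 1, 2, 2, -80, 0, 1, 2, 2, -115, 0, 1, 2, 2, -131, 0, 1, 2, 2, -131, 0, 1, 2, 2, -131, 0]}}

```text
t: 11.4
tcp_pos: [0.5316, 0.1079, 0.0268]
orientation: [3.139, 0.0, 1.633]
contact_force: [-0.7, 0.2, 0.6]
opening: 0.998
```

>>> {"name": "move_arm", "arguments": {"motion": [0.3, 0, 0, 0, 0, 0.3, 0, 0, 0, 0, 0.3, 0, 0, 0, 0, 0.3, 0, 0, 0, 0, 0.3, 0, 0, 0, 0], "newtons": 20}}

```text
t: 11.9
tcp_pos: [0.5312, 0.1084, 0.027]
orientation: [3.139, 0.0, 1.633]
contact_force: [-2.2, -0.8, 6.8]
opening: 0.556
```

```bash
python3 look.py 13
```

```text
11.9 [0.5312 0.1084 0.027 ] [  1.4 195.   27. ] [3.139 0.    1.633] [-2.2 -0.8  6.8]
```

View pics/w13.png

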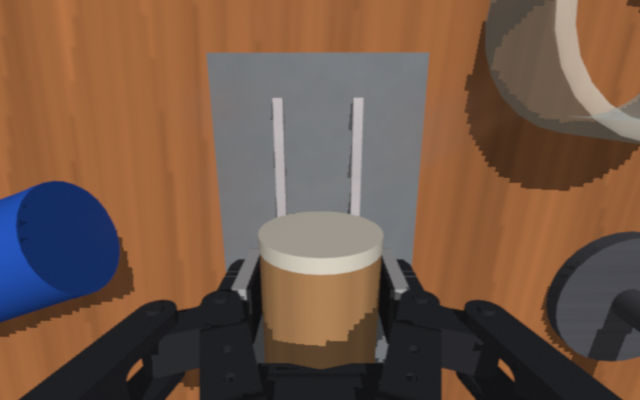

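>>> {"name": "move_arm", "arguments": {"motion": [0.3, 0, -2, 13, 0, 0.3, 0.3, -6, 26, 0, 0.3, 0.7, -11, 38, 0, 0.3, 0.7, -11, 38, 0, 0.3, 0.7, -11, 38, 0]}}

```text
t: 12.5
tcp_pos: [0.531, 0.0972, 0.0639]
orientation: [3.141, -0.0, 1.633]
contact_force: [0.1, -0.6, -2.9]
opening: 0.551
```

```bash
python3 look.py 14; python3 -c "
import cv2
s=cv2.imread('pics/s14.png');cv2.imwrite('pics/s14d.png',cv2.resize(s[100:300,250:450],None,fx=3,fy=3))"
```

```text
12.5 [0.531  0.0972 0.0639] [  0.5 183.8  63.9] [ 3.141 -0.     1.633] [ 0.1 -0.6 -2.9]
```

View pics/s14d.png

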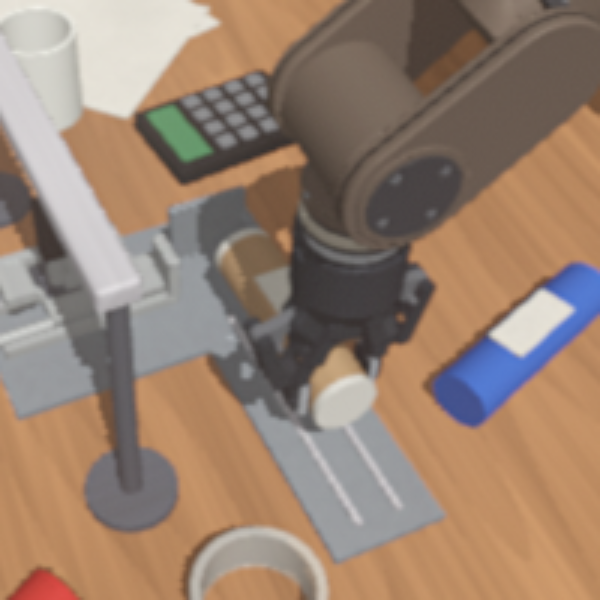

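View pics/w14.png

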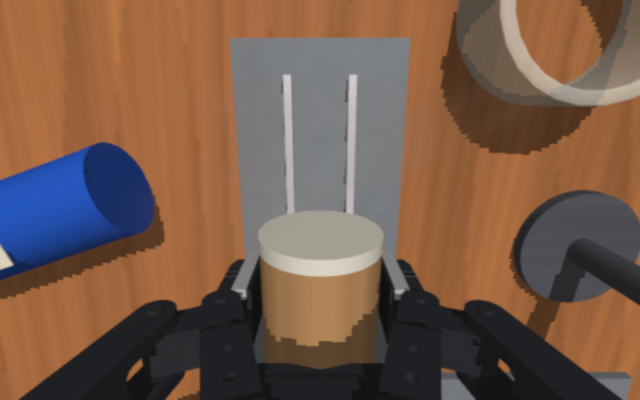

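>>> {"name": "move_arm", "arguments": {"motion": [0.3, 0, 0, -16, 0, 0.3, 1, -15, -30, 0, 0.3, 2.3, -35, -30, 0, 0.3, 3.3, -50, -30, 0, 0.3, 3.8, -58, -30, 0, 0.3, 3.8, -58, -30, 0, 0.3, 3.8, -58, -30, 0]}}

```text
t: 13.3
tcp_pos: [0.5347, 0.0393, 0.0335]
orientation: [3.141, -0.0, 1.633]
contact_force: [-0.1, 0.0, -1.9]
opening: 0.55
```

```bash
python3 look.py 15; python3 -c "
import cv2
s=cv2.imread('pics/s15.png');cv2.imwrite('pics/s15d.png',cv2.resize(s[100:300,230:430],None,fx=3,fy=3))"
```

```text
13.3 [0.5347 0.0393 0.0335] [  0.5 125.8  33.5] [ 3.141 -0.     1.633] [-0.1  0.  -1.9]
```

View pics/s15d.png

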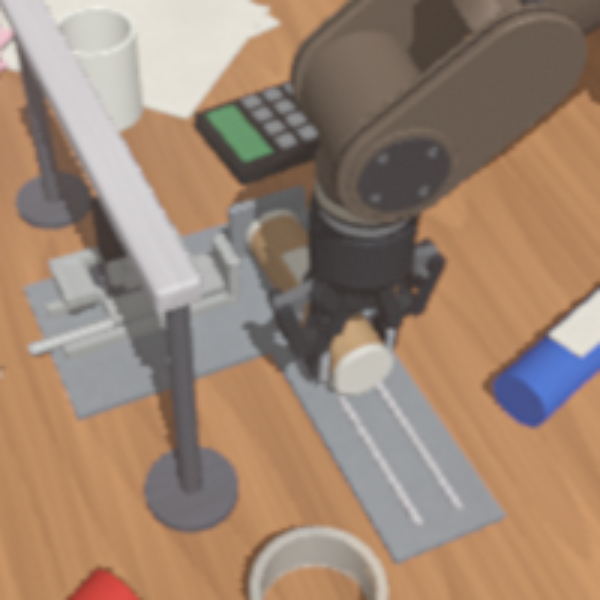

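>>> {"name": "move_arm", "arguments": {"motion": [0.3, 0, -2, 0, 0, 0.3, 0, -4, 0, 0, 0.3, 0, -4, 0, 0]}}

```text
t: 13.7
tcp_pos: [0.5346, 0.0354, 0.0334]
orientation: [3.142, 0.0, 1.634]
contact_force: [0.7, 0.7, -2.2]
opening: 0.551
```

>>> {"name": "move_arm", "arguments": {"motion": [0.3, 0, -2, 0, 0, 0.3, 0, -3, 0, 0, 0.3, 0, -3, 0, 0]}}

```text
t: 14.0
tcp_pos: [0.5343, 0.0345, 0.0331]
orientation: [-3.142, -0.004, 1.633]
contact_force: [0.5, 8.8, -3.0]
opening: 0.556
```

>>> {"name": "move_arm", "arguments": {"motion": [0.3, 0, 0.3, 6, 0, 0.3, 0, 0.7, 13, 0, 0.3, 0, 0.7, 20, 0, 0.3, 0, 0.7, 26, 0, 0.3, 0, 0.7, 26, 0]}}

```text
t: 14.5
tcp_pos: [0.5347, 0.0335, 0.0602]
orientation: [3.141, -0.001, 1.632]
contact_force: [-0.8, 5.7, -2.7]
opening: 0.551
```

```bash
cat > look2.py <<'E'
import sys
from h import *
n=sys.argv[1]
st=robot.state();print(round(st['t'],2),np.round(st['tcp_pos'],4),np.round(W2S(st['tcp_pos']),1),np.round(st['orientation'],3),np.round(st['contact_force'],1),round(st['opening'],3))
w=snap('wrist','w%s.png'%n); s=snap('scene','s%s.png'%n)
a=s['image'][70:270,230:430,::-1];b=w['image'][180:,200:440,::-1]
a=cv2.resize(a,(500,500),interpolation=cv2.INTER_CUBIC);b=cv2.resize(b,(300,275))
o=np.zeros((500,800,3),np.uint8);o[:,:500]=a;o[:275,500:]=b
cv2.imwrite('pics/c%s.png'%n,o)
E
python3 look2.py 16
```

```text
14.5 [0.5347 0.0335 0.0602] [1.000e-01 1.201e+02 6.020e+01] [ 3.141e+00 -1.000e-03  1.632e+00] [-0.8  5.7 -2.7] 0.551
```

View pics/c16.png

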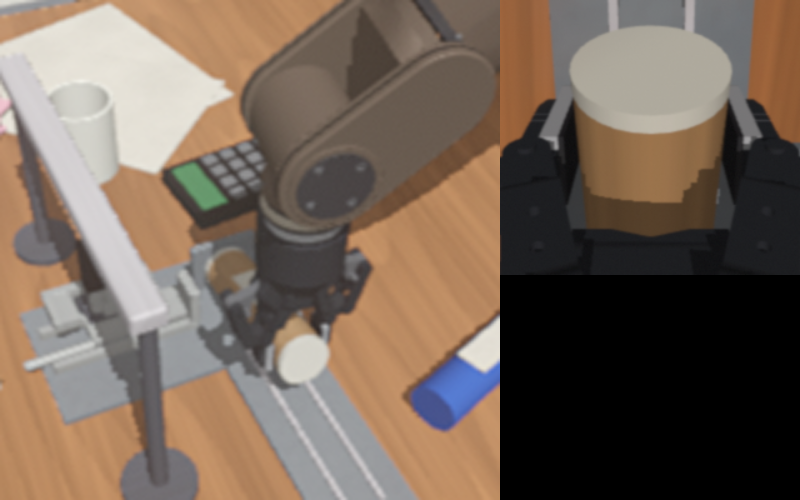

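>>> {"name": "move_arm", "arguments": {"motion": [0.3, 0, -0.3, 6.5, 0, 0.3, 0, -0.8, 13, 0, 0.3, 0, -1.7, 19.5, 0, 0.3, 0, -2.7, 26, 0, 0.3, 0, -4.2, 32.5, 0, 0.3, 0, -5.7, 39, 0, 0.3, 0, -5.7, 39, 0]}}

```text
t: 15.3
tcp_pos: [0.5355, 0.0269, 0.0997]
orientation: [3.139, 0.001, 1.633]
contact_force: [0.8, 1.0, -2.5]
opening: 0.557
```

```bash
python3 look2.py 17
```

```text
15.3 [0.5355 0.0269 0.0997] [  0.4 113.4  99.7] [3.139e+00 1.000e-03 1.633e+00] [ 0.8  1.  -2.5] 0.557
```

View pics/c17.png

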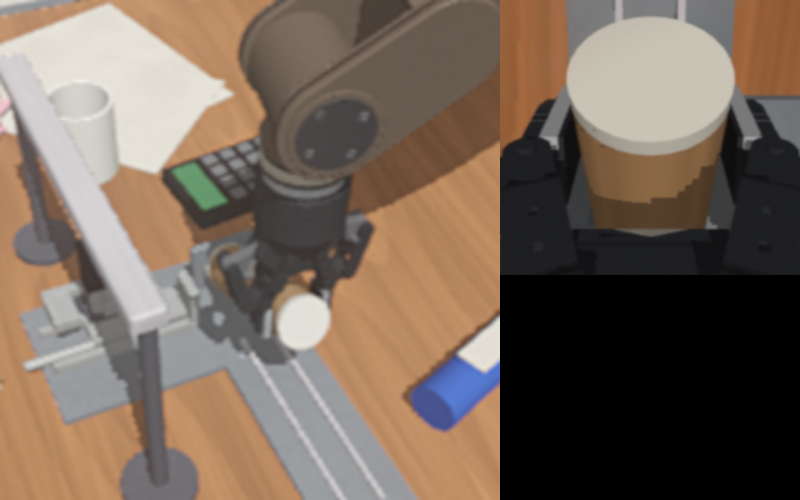

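>>> {"name": "move_arm", "arguments": {"motion": [0.3, 0, -4, 6, 0, 0.3, 0.3, -7, 12, 0, 0.3, 0.5, -10, 18, 0, 0.3, 0.8, -13, 24, 0, 0.3, 1.2, -20, 35, 0, 0.3, 1.7, -28, 45, 0, 0.3, 1.7, -28, 45, 0]}}

```text
t: 16.1
tcp_pos: [0.5378, -0.0018, 0.1455]
orientation: [3.137, 0.002, 1.633]
contact_force: [1.9, 2.0, -0.4]
opening: 0.555
```

```bash
python3 look2.py 18
```

```text
16.1 [ 0.5378 -0.0018  0.1455] [  0.9  84.6 145.5] [3.137e+00 2.000e-03 1.633e+00] [ 1.9  2.  -0.4] 0.555
```

View pics/c18.png

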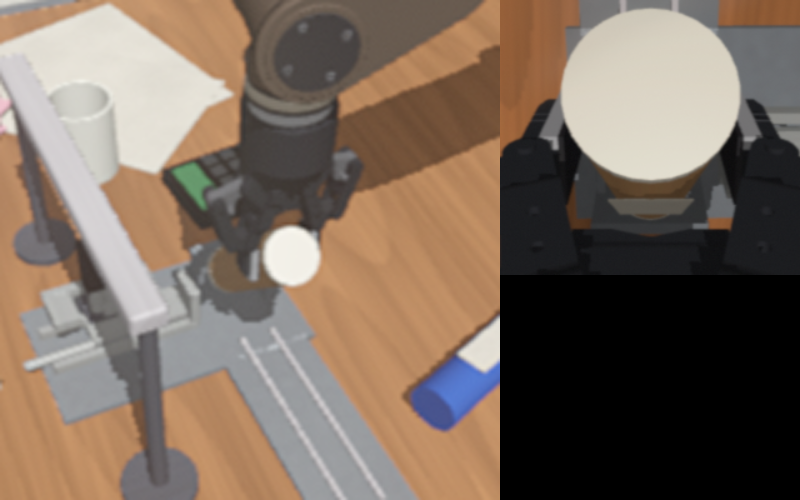

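>>> {"name": "move_arm", "arguments": {"motion": [0.3, 0.6, -9, 6, 0, 0.3, 1.2, -18, 12, 0, 0.3, 1.9, -29, 16, 0, 0.3, 2.6, -40, 19, 0, 0.3, 3.3, -51, 19, 0, 0.3, 4, -62, 18, 0, 0.3, 4, -62, 18, 0]}}

```text
t: 16.9
tcp_pos: [0.54, -0.0645, 0.1604]
orientation: [-3.14, 0.001, 1.632]
contact_force: [0.1, 0.3, -2.1]
opening: 0.549
```

```bash
python3 look2.py 19
```

```text
16.9 [ 0.54   -0.0645  0.1604] [ -1.   21.9 160.4] [-3.140e+00  1.000e-03  1.632e+00] [ 0.1  0.3 -2.1] 0.549
```

View pics/c19.png

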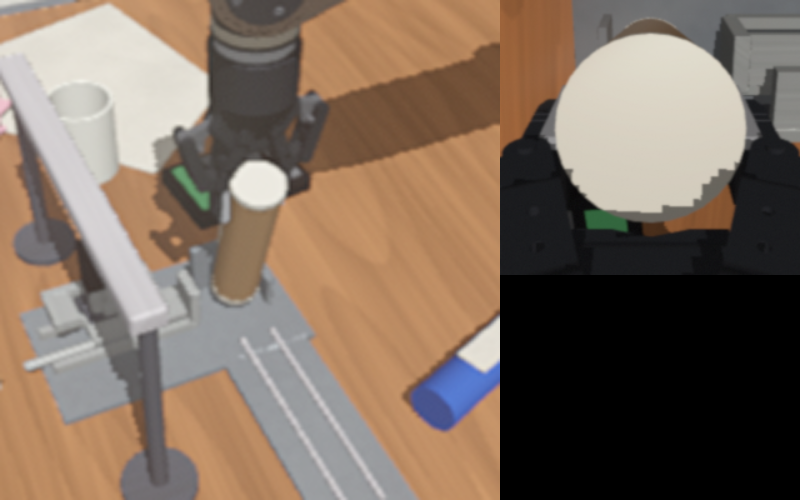

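>>> {"name": "move_arm", "arguments": {"motion": [0.3, 0.4, -6, -1, 0, 0.3, 0.8, -12, -2, 0, 0.3, 1.2, -18, -3, 0, 0.3, 1.6, -24, -4, 0, 0.3, 1.7, -26, -4, 0, 0.3, 1.7, -27, -4, 0, 0.3, 1.7, -27, -4, 0]}}

```text
t: 17.7
tcp_pos: [0.5421, -0.0897, 0.1573]
orientation: [3.141, -0.0, 1.633]
contact_force: [0.7, 2.7, -1.4]
opening: 0.551
```

```bash
python3 look2.py 20
```

```text
17.7 [ 0.5421 -0.0897  0.1573] [ -0.6  -3.4 157.3] [ 3.141 -0.     1.633] [ 0.7  2.7 -1.4] 0.551
```

View pics/c20.png

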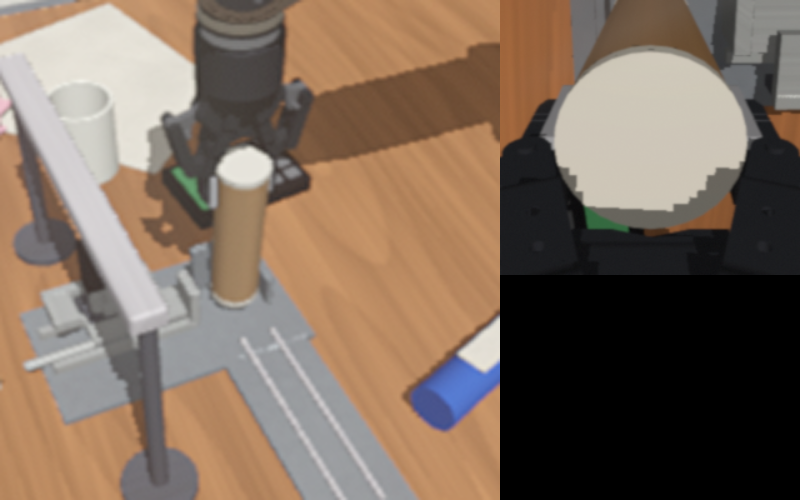

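>>> {"name": "move_arm", "arguments": {"motion": [0.3, 0, 0.5, -2, 0, 0.3, 0, 0.5, -4, 0, 0.3, 0, 0.5, -5, 0, 0.3, 0, 0.5, -5, 0]}}

```text
t: 18.2
tcp_pos: [0.5418, -0.0891, 0.1519]
orientation: [-3.141, 0.0, 1.634]
contact_force: [-0.5, 0.7, -3.1]
opening: 0.555
```

>>> {"name": "move_arm", "arguments": {"motion": [0.3, 0, 0, -2, 0, 0.3, 0, 0, -3, 0, 0.3, 0, 0, -3, 0]}}

```text
t: 18.5
tcp_pos: [0.5419, -0.0891, 0.1491]
orientation: [-3.141, -0.0, 1.634]
contact_force: [0.4, 1.3, -2.2]
opening: 0.554
```

>>> {"name": "move_arm", "arguments": {"motion": [0.3, 0, 0, -2, 0, 0.3, 0, 0, -3, 0, 0.3, 0, 0, -3, 0]}}

```text
t: 18.8
tcp_pos: [0.5419, -0.0891, 0.1461]
orientation: [-3.141, -0.0, 1.634]
contact_force: [-0.8, 1.1, -2.7]
opening: 0.557
```

```bash
python3 look2.py 21
python3 - <<'E'
from h import *
s=cv2.imread('pics/s21.png');import pickle
S=pickle.load(open('S.pkl','rb'))['scene']
im=cv2.resize(s[90:250,250:400],None,fx=4,fy=3.75,interpolation=cv2.INTER_CUBIC)
for z in (6,176):
    c=proj(S,[S2W(24*np.cos(a),-3+24*np.sin(a),z) for a in np.linspace(0,6.28,30)])
    cv2.polylines(im,[np.int32((c-[250,90])*[4,3.75])],True,(0,0,255),1)
cv2.imwrite('pics/ov21.png',im)
E
```

```text
18.8 [ 0.5419 -0.0891  0.1461] [ -0.6  -2.8 146.1] [-3.141 -0.     1.634] [-0.8  1.1 -2.7] 0.557
```

View pics/ov21.png

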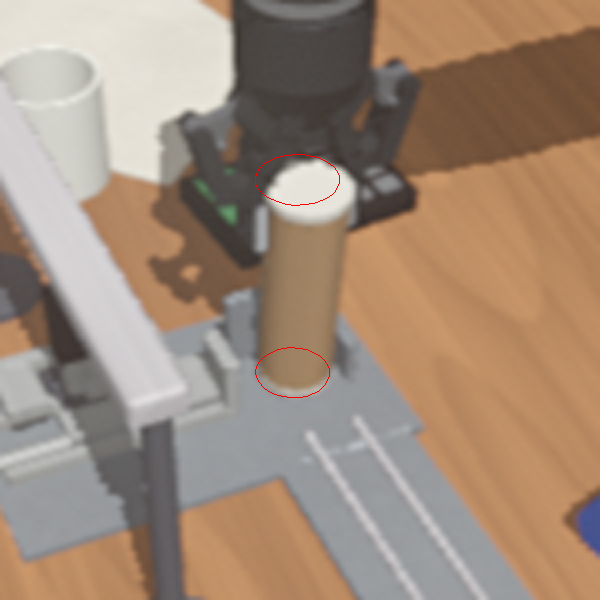

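>>> {"name": "move_arm", "arguments": {"motion": [0.3, 0, 0, -2, 0, 0.3, 0, 0, -3, 0, 0.3, 0, 0, -3, 0]}}

```text
t: 19.2
tcp_pos: [0.5422, -0.0893, 0.1439]
orientation: [3.141, 0.0, 1.634]
contact_force: [-1.0, 0.6, 2.3]
opening: 0.553
```

>>> {"name": "move_arm", "arguments": {"motion": [0.3, 0, 0, -1.5, 0, 0.3, 0, 0, -3, 0, 0.3, 0, 0, -4, 0, 0.3, 0, 0, -4, 0]}}

```text
t: 19.6
tcp_pos: [0.5433, -0.0903, 0.1434]
orientation: [3.14, 0.003, 1.635]
contact_force: [-4.0, -0.4, 13.4]
opening: 0.551
```

```bash
cat > ov.py <<'E'
import sys
from h import *
n=sys.argv[1];st=robot.state();print(round(st['t'],2),np.round(W2S(st['tcp_pos']),1),np.round(st['contact_force'],1))
s=snap('scene','s%s.png'%n);t=snap('top','t%s.png'%n);w=snap('wrist','w%s.png'%n)
im=cv2.resize(s['image'][90:250,250:400,::-1],None,fx=3,fy=3,interpolation=cv2.INTER_CUBIC)
for z in (6,176):
    c=proj(s,[S2W(24*np.cos(a),-3+24*np.sin(a),z) for a in np.linspace(0,6.28,30)])
    cv2.polylines(im,[np.int32((c-[250,90])*3)],True,(0,0,255),1)
b=cv2.resize(w['image'][150:,180:460,::-1],(350,312))
o=np.zeros((480,800,3),np.uint8);o[:,:450]=im;o[:312,450:]=b
cv2.imwrite('pics/ov%s.png'%n,o)
E
python3 ov.py 22
```

```text
19.6 [  0.6  -4.1 143.4] [-4.  -0.4 13.4]
```

View pics/ov22.png

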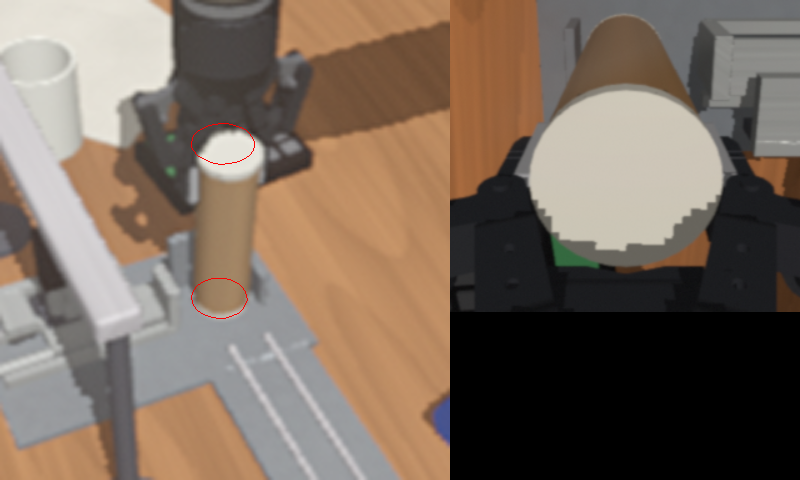

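```bash
cat > wov.py <<'E'
import sys
from h import *
n=sys.argv[1]
st=robot.state(); s=robot.snapshot('wrist'); im=s['image'][:,:,::-1].copy()
R=Rotation.from_euler('xyz',st['orientation']).as_matrix(); M=np.array(s['mount'])
Rc=R@M[:3,:3]; C=R@M[:3,3]+st['tcp_pos']
def pw(P): 
    q=(np.array(P)-C)@Rc; return np.stack([s['fx']*q[:,0]/q[:,2]+s['cx'],s['fy']*q[:,1]/q[:,2]+s['cy']],1)
g=W2S(st['tcp_pos']); print(g)
for lean,col in ((0,(0,0,255)),(5,(0,255,0))):   # lean: top +y mm over 170, pivot about grip
  for z in (6,176):
    cy=g[1]+lean*(z-g[2]-5)/170
    c=pw([S2W(g[0]+24*np.cos(a),cy+24*np.sin(a),z) for a in np.linspace(0,6.28,60)])
    cv2.polylines(im,[np.int32(c)],True,col,1)
cv2.imwrite('pics/wov%s.png'%n,cv2.resize(im[120:400,180:460],None,fx=2.1,fy=2.1))
E
python3 wov.py 22
```

```text
[  0.57270064  -4.09422775 143.4395782 ]
```

View pics/wov22.png

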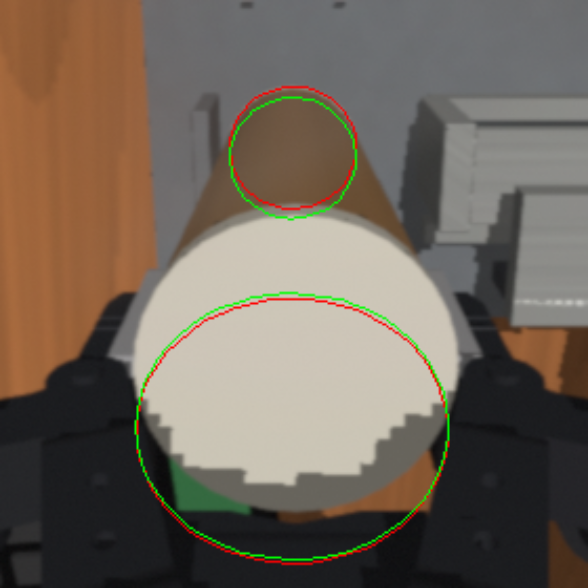

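>>> {"name": "move_arm", "arguments": {"motion": [0.3, 0, -2, 2, 0, 0.3, 0, -4, 2, 0, 0.3, 0, -6, 2, 0, 0.3, 0, -8, 2, 0, 0.3, 0, -8, 2, 0]}}

```text
t: 20.3
tcp_pos: [0.5429, -0.0977, 0.1423]
orientation: [3.139, 0.001, 1.633]
contact_force: [-0.3, 0.7, 5.9]
opening: 0.551
```

```bash
python3 wov.py 23;python3 ov.py 23
```

```text
[ -0.20818771 -11.39298491 142.25718066]
20.35 [ -0.2 -11.4 142.2] [0.2 1.4 5.9]
```

View pics/wov23.png

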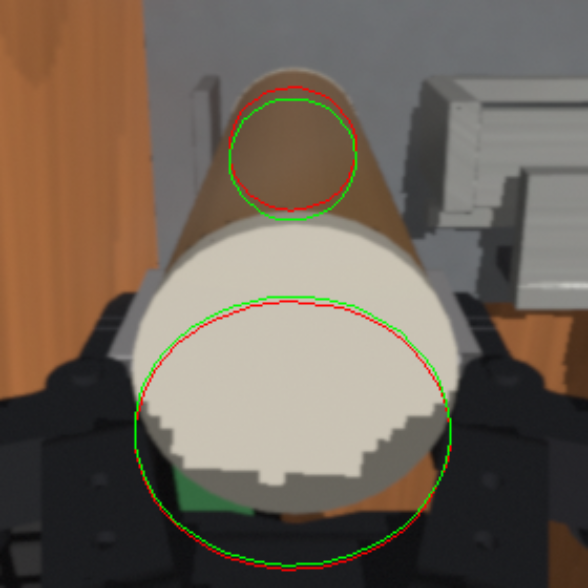

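View pics/ov23.png

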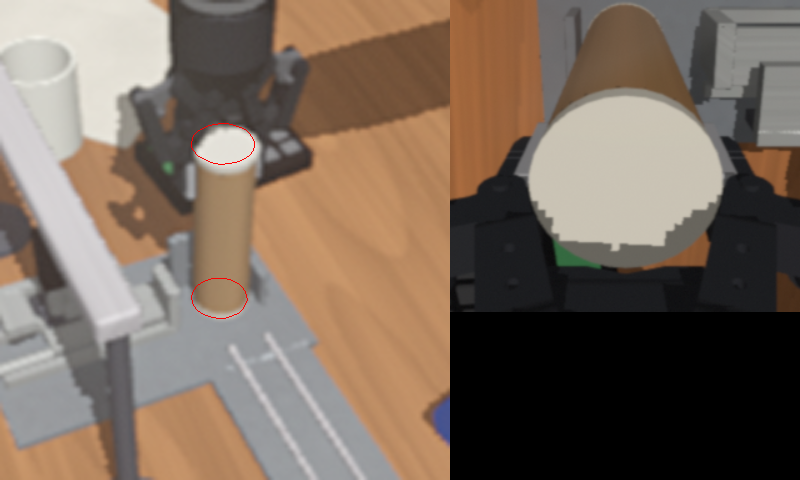

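>>> {"name": "move_arm", "arguments": {"motion": [0.6, 0, 0, 0, 0, 0.65, 0, 0, 0, 0, 0.7, 0, 0, 0, 0, 0.8, 0, 0, 0, 0, 1, 0, 0, 0, 0, 1, 0, 0, 0, 0, 1, 0, 0, 0, 0]}}

```text
t: 21.2
tcp_pos: [0.542, -0.0971, 0.1413]
orientation: [-3.142, 0.0, 1.634]
contact_force: [0.0, -0.4, 0.1]
opening: 1.001
```

```bash
python3 ov.py 24
```

```text
21.2 [ -1.1 -10.7 141.3] [ 0.  -0.4  0.1]
```

View pics/ov24.png

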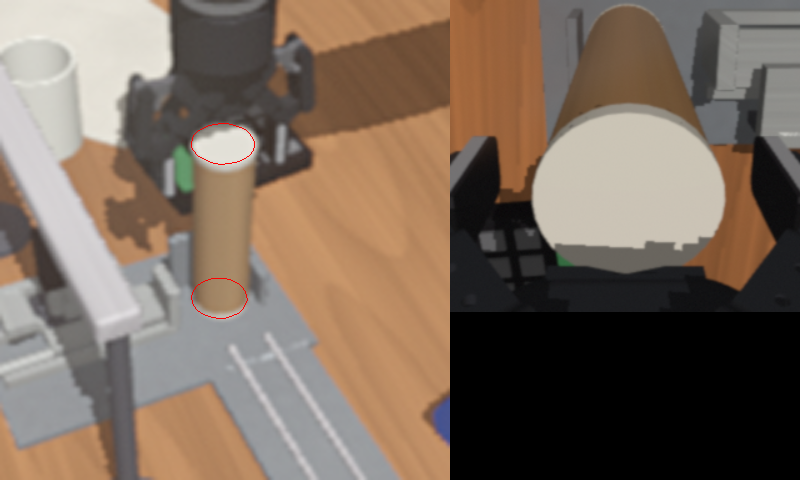

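>>> {"name": "move_arm", "arguments": {"motion": [1, 0, 0, 15, 0, 1, 0, 0, 35, 0, 1, 0, 0, 60, 0, 1, 0, 0, 100, 0, 1, 0, 30, 140, 0, 1, -20, 75, 170, 0, 1, -40, 120, 180, 0, 1, -40, 120, 180, 0]}}

```text
t: 22.15
tcp_pos: [0.5014, 0.0261, 0.3259]
orientation: [3.135, 0.0, 1.638]
contact_force: [0.4, -0.2, 0.1]
opening: 1.001
```

>>> {"name": "move_arm", "arguments": {"motion": [1, -30, 40, 0, 0, 1, -50, 80, 0, 0, 1, -50, 80, 0, 0, 1, -50, 80, 0, 0, 1, -50, 80, 0, 0]}}

```text
t: 22.65
tcp_pos: [0.4525, 0.1021, 0.3217]
orientation: [3.141, 0.001, 1.633]
contact_force: [-0.6, -0.1, -0.3]
opening: 1.001
```

```bash
python3 ov.py 25
python3 - <<'E'
from h import *
s=robot.snapshot('top');im=s['image'][100:270,220:500,::-1].copy()
im=cv2.resize(im,None,fx=2.8,fy=2.8,interpolation=cv2.INTER_CUBIC)
for z in (6,176):
    c=proj(s,[S2W(24*np.cos(a),-3+24*np.sin(a),z) for a in np.linspace(0,6.28,30)])
    cv2.polylines(im,[np.int32((c-[220,100])*2.8)],True,(0,0,255),1)
cv2.imwrite('pics/top25.png',im)
for k in('mug','calculator','tape_roll','tube'): print(k,[(np.round(d['position'],3).tolist(),round(d['score'],2)) for d in robot.look_for(k,s)[:3]])
E
```

```text
22.65 [-77.5 193.9 321.7] [-0.6 -0.1 -0.3]
mug [([0.63, -0.373, 0.05], 0.85)]
calculator [([0.461, -0.263, 0.026], 0.71), ([0.671, -0.082, 0.022], 0.39)]
tape_roll [([0.639, 0.224, 0.041], 0.55)]
tube [([0.54, -0.086, 0.178], 0.96), ([0.821, 0.212, 0.042], 0.76), ([0.344, 0.082, 0.046], 0.72)]
```

View pics/ov25.png

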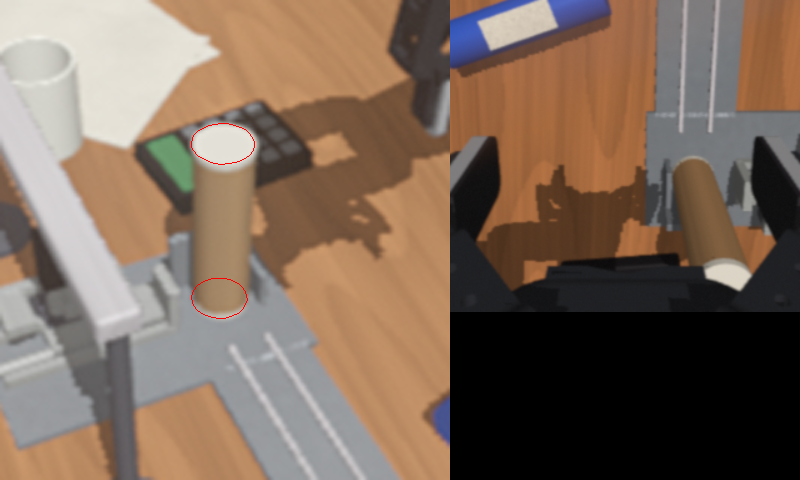

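View pics/top25.png

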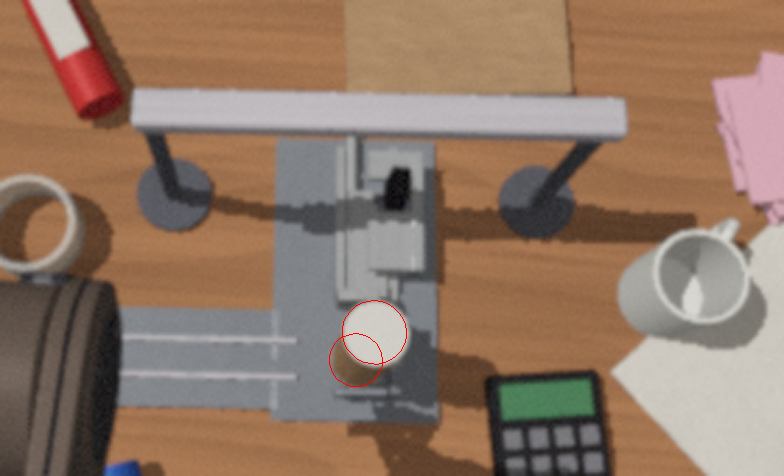

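```bash
python3 -c "
from h import *
print(robot.close_job())"
```

```text
the job is handed in; nothing more can be done
None
```

I've handed the job in at about 23 s. The post is hooked in its notch with the jaw held back, and the cardboard tube stands upright in the bay, let go.

- **Post:** The moves could not tilt the gripper. Instead of pinching the post, I pushed it back with the outside of one open finger, turned about 15°. It slid sideways into the notch at roughly 60–63 mm of travel and met the notch's end after about 28 mm. I then eased it back until the force on the tool fell to zero and withdrew. Later pictures from the scene, wrist and top cameras show it still hooked. I have only pictures for this; I did not read the joint values.
- **Tube:** I gripped it near its outer end, pressed the inner end against the end stop and lifted in an arc. It turned in the pads until it was upright. It did not turn under its own weight on the first lift, and it leaned about 3° when first set down. I straightened it against the stop before letting go.
- **Last checks:**
  - A drawn outline of an upright tube at the bay point matches the tube in the scene and top pictures to about 2–3 mm.
  - The network puts the tube's top within about 4 mm of the bay's middle, at z 0.178 m.
  - The mug, calculator and tape roll read within about 6 mm of where they started.
  - I saw no sign of contact with the lamp bar in the forces or the pictures, and the arm was clear of everything.

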